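Set and lock the side stop of a screen-printing registration board

ROBOT

A 6-joint arm with a two-finger parallel gripper is mounted at the origin on the work surface. World frame = base frame: x ahead of the robot, y to its left, z up, the work surface at z = 0. Lengths are in m, angles in rad, forces in N, time in s.
With the tool pointing down it reaches from about 0.4 to 0.825 m from the base axis. Payload 7 kg.
Tool frame: the origin (TCP) lies at the very end of the fingers, on their centre line; the grasp point (between the pads) lies 19 mm behind it; z points along the fingers, y is the direction in which the jaws open and shut (so a half turn about z gives the same grasp; the last joint's range is limited). The gripper opens to 85 mm and grips with 20 to 120 N. Pads are 22 mm wide; open, the fingers measure 114 mm over their backs; the gripper's body (76 mm by 85 mm) begins 54 mm behind the grasp point. The pads swing forward as they close: fully open they stand 13 mm farther back than shut.
Start: joints at [-0.898, 0.359, 0.012, 0, -1.224, -0.288], TCP at [0.253, -0.626, 0.231] pointing down, gripper open.
Joint ranges: [-3.07, 3.07], [-1.43, 2.12], [-1.02, 1.25], [-3.03, 1.67], [-3.05, -0], [-3.03, 3.03]. Speed limits (rad/s): [2.39, 2.39, 3.01, 3.14, 3.14, 3.14].

INTERFACE

Orientations are given as a unit quaternion [x, y, z, w].
In Python, from plant import status, vision, workorder, models gives the robot as it stands.
- The arm moves only by the tool arm_command, never from a script. Its arguments are lists of equal length, an entry for each row: "claw": the finger opening in m, from 0 to 0.0854; "slide": the shift along the tool's x, y, z in m, a list of three; "angular": the turn, a rotation vector about the tool's x, y, z in degrees, a list of three. A call has 1 to 5 rows; each row is the pose to reach, as a shift and turn from the pose measured when the call began, along the tool's axes at that moment; what a row does not reach only later rows make up. A row lasts 1/8 s, in which the tool goes at most 62.5 mm and 10.7 degrees, less where a joint would pass 70% of its speed; a pose out of reach is approached as far as the arm can. A call with a gripper value outside its range is refused whole. The fingers move at their own pace and stop on an object; "force" is the grip in N (left out, the last holds). Time passes only in rows, so rows that repeat a pose let the fingers close. It gives the time, the measured TCP pose, the force and the opening at its end, in the units of the state.
- status.state(): the state, without advancing time (a new reading comes with each control period).
- vision.get_image(name): name is "side" or "top"; returns (picture, depth): 420x560x3 uint8, red, green, blue; 420x560 float32, m along the optical axis (not along the pixel's ray), 0 where there is no reading.
- vision.camera_info(name): a dict with "fx", "fy", "cx", "cy" (pixels), "rvec" (rotation vector, rad) and "tvec" (3), from world to camera coordinates, as OpenCV has them. Camera axes: x right, y down, z forward; pixel columns grow to the right and rows downward; lengths in m; the calibration is good to about 2 mm. A picture is of the moment at which its call begins. camera_info takes no time and is no camera call.
- workorder.job_done(): hands the job in, once; it reports no verdict.
Trained networks look in the newest picture that a camera, given by its name, has taken for a name from the list of things; names that differ only in an ending like _2 or _b are one class to them, and where a whole thing is asked for, a point or a joint stands for the part that bears it (a point fixed in the world has none). Each returns a list of dicts, best first, with "confidence" (0 to 1); they miss things now and then, are a little off and sometimes report something else, mostly with a low value. They report only what shows in the picture. A call takes as long as a camera call.
- models.look_for(thing, camera): "rect" ([left, top, right, bottom] in pixels, round what is visible of it).
The state is a dict: "clock": time; "joint_positions": joint angles; "qd": joint speeds; "joint_torque": joint torques, N m; "tool_pos": TCP position; "tool_rot": TCP orientation; "wrist_force": force on the tool from outside, world axes, zero at the start; "ft_torque": the same for the moment, N m; "gripper_width": opening from 0.0 (shut) to 1.0 (fully open).
Only numpy, scipy, OpenCV 4.12 (cv2) and the standard library are available. Lean on these libraries where they do the work, as an engineer would, in place of code of your own. Each camera call takes 0.05 s, during which the arm holds its last target.

TASK

The printing screen on the registration board already lies in register. Loosen the clamp knob on top of the side stop's carriage, slide the carriage along its rail until the steel stop finger is right up against the side of the screen's frame without shifting the screen, then turn the knob back until the stop is clamped tight, and let go.

Things in the scene. Friction and masses are not known exactly. Their poses are not given: they have to be found in the camera images.
- board: Registration board fixed on the table: aluminium plate 380 x 600 x 12 mm. Origin: centre of its underside, on the table; x points away from the robot across the plate, y to the left along the rail. The steel rail (30 mm wide, its top 32 mm above the table) runs along y at x = -130 mm, from y = -125 to 275 mm, with end blocks 36 mm high. A fixed low fence (top 42 mm above the table) runs along y at the back, x = 178 mm. Everything on the board turns with it.
- stop (a joint): How far the carriage has slid along the rail, m; 0 to 0.22 is usable; grows as the carriage slides along the board's -y, towards the screen. The carriage is a grey block 64 (x) x 60 (y) x 46 mm riding on the rail, its top 60 mm above the table. Freed, it slides with about 2 N; fully clamped, it holds against more than 25 N.
- clamp (a joint): Angle of the clamp knob, rad: 0 is fully tight (end stop), 1.3 fully loose (end stop); grows as the knob turns anticlockwise seen from above. The clamp bites below about 0.5 rad: above that the carriage is free. Needs up to about 0.25 N m; it stays where it is left.
- knob_grip (a point): Centre of the clamp knob, a black bar 52 mm long, 14 mm thick and 30 mm high (from 74 to 104 mm above the table), turning about a vertical axis through its centre on a 13 mm steel stud, in the middle of the carriage's top. This point is 89 mm above the table. Its x axis runs along the bar's length, y through its thickness; at clamp = 0 the bar lies along the board's x, across the rail.
- stop_face (a point): Point on the stopping face of the stop finger: a steel bar 12 mm thick and 18 mm high that sticks out 118 mm from the carriage towards the board's +x (18 to 36 mm above the table). The point is on its -y face, 105 mm in x and 6 mm in -y from the carriage's centre (and knob axis). Axes as the board's. The finger moves with the carriage and the face stays parallel to the screen's side.
- screen_side (a point): Point on the outer (+y) side face of the screen's frame, 15 mm above its underside, where the stop finger is to meet it. Axes as the screen's: y points out of that face, towards the stop. The gap to close is the y of stop_face seen from here.
- screen_centre (a point): Centre of the printing screen, half-way up: a flat wooden frame 225 (x) x 300 (y) x 28 mm with bars 28 mm wide and a pale mesh with a green-blue print area, lying loose on the board (underside 12 mm above the table) in front of the fence, square with the board to within about 1 degree. It weighs 1.2 to 1.8 kg, with a squeegee of 0.18 kg lying on its mesh; it starts to slide when pushed with about 5 to 10 N.

How it is judged:
By the outcome, as a careful person would: the job done as asked, in the order asked, and still so for the second after the job is handed in, with the robot touching nothing.
It also fails if it takes over 51 s, if anything falls off the work surface, if the arm or the gripper's body presses on something with over 40 N, if the wrist force passes 120 N, or if a joint passes its speed limit or range.

## Working session

There is one attempt and no reset: what is moved stays moved. The work goes in short steps, Python scripts to look and compute and a tool call to move; the robot and the scene stay as the last step left them, time stands still between calls to the robot, and variables do not carry over. Pictures are saved under pics/ and viewed, and the job is handed in when it is done.

Besides the shell and the picture viewer there is one more tool, called as name(argument=value, ...), one argument or row to a line, values as JSON. arm_command: Moves the arm, as the interface text tells. Its arguments: {"type":"object","properties":{"claw":{"type":"array","items":{"type":"number"}},"slide":{"type":"array","items":{"type":"array","items":{"type":"number"}}},"angular":{"type":"array","items":{"type":"array","items":{"type":"number"}}},"force":{"type":"number"}},"required":["claw","slide","angular"]}

```bash
ls; mkdir -p pics; cat > h.py <<'E'
import numpy as np, cv2, sys
from plant import status, vision, workorder, models
from scipy.spatial.transform import Rotation as R
def snap(name,fn=None):
    im,d=vision.get_image(name)
    if fn: cv2.imwrite('pics/'+fn,cv2.cvtColor(im,cv2.COLOR_RGB2BGR))
    np.savez('/tmp/'+name,im=im,d=d)
    return im,d
def cam(name):
    c=vision.camera_info(name); K=np.array([[c['fx'],0,c['cx']],[0,c['fy'],c['cy']],[0,0,1.]])
    return K,cv2.Rodrigues(np.array(c['rvec'],float))[0],np.array(c['tvec'],float).ravel()
def unproj(name,uv,d):
    K,Rm,t=cam(name); uv=np.atleast_2d(uv).astype(float)
    p=np.c_[uv,np.ones(len(uv))]@np.linalg.inv(K).T*np.reshape(d,(-1,1))
    return (p-t)@Rm
def onz(name,uv,z):
    K,Rm,t=cam(name); uv=np.atleast_2d(uv).astype(float)
    r=(np.c_[uv,np.ones(len(uv))]@np.linalg.inv(K).T)@Rm; c=-Rm.T@t
    return c+r*((z-c[2])/r[:,2])[:,None]
def proj(name,P):
    K,Rm,t=cam(name); q=(np.atleast_2d(P)@Rm.T+t)@K.T
    return q[:,:2]/q[:,2:]
def cloud(name):
    f=np.load('/tmp/'+name+'.npz'); d=f['d']; v,u=np.mgrid[:420,:560]
    P=unproj(name,np.c_[u.ravel(),v.ravel()],d.ravel()).reshape(420,560,3); P[d==0]=np.nan
    return f['im'],P
E
python3 - <<'E'
from h import *
print(status.state())
for n in('top','side'):
    snap(n,n+'0.png'); print(vision.camera_info(n))
    for t in('stop','knob_grip','screen_centre'):
        print(n,t,[(x['rect'],round(x['confidence'],2)) for x in models.look_for(t,n)][:3])
E
```

```text
pics
{'clock': 0.0, 'joint_positions': array([-8.97924718e-01,  3.59389633e-01,  1.10407210e-02, -3.22482600e-04,
       -1.22408304e+00, -2.88117099e-01]), 'qd': array([ 0.00193196,  0.00240336,  0.00046907, -0.00048505,  0.0001553 ,
        0.00032714]), 'joint_torque': array([-4.28593094e-04, -5.83320701e+01,  2.93423420e+01,  6.93671733e+00,
       -5.94566547e-03,  1.37976176e-05]), 'tool_pos': array([ 0.25314469, -0.62521408,  0.23035899]), 'tool_rot': array([-1.91138865e-01,  9.81562653e-01,  7.95280901e-04, -2.43571571e-04]), 'wrist_force': array([ 1.26737284,  0.13455903, -0.05341735]), 'ft_torque': array([ 0.02088033, -0.04717427,  0.00613213]), 'gripper_width': 0.9978422359771736}
{'fx': 503.26994686919363, 'fy': 503.26994686919363, 'cx': 281.2475271640698, 'cy': 211.7528154807975, 'rvec': array([ 2.11024404, -2.16325015,  0.11684629]), 'tvec': array([0.09486534, 0.63303008, 0.9245266 ])}
top stop [([227.8, 210.7, 264.9, 309.1], 0.72)]
top knob_grip [([234.7, 273.4, 248.5, 302.7], 0.71)]
top screen_centre [([297.6, 101.8, 469.8, 240.6], 0.81)]
{'fx': 512.0586107557796, 'fy': 512.0586107557796, 'cx': 277.17289382565366, 'cy': 206.57678391768255, 'rvec': array([ 0.399759  , -2.68606728,  1.29635185]), 'tvec': array([0.60269657, 0.13320359, 0.74976013])}
side stop []
side knob_grip [([325.9, 241.6, 362.2, 268.0], 0.94)]
side screen_centre [([169.2, 117.6, 317.9, 217.5], 0.94), ([102.1, 107.5, 379.4, 355.3], 0.48)]
```

View pics/top0.png

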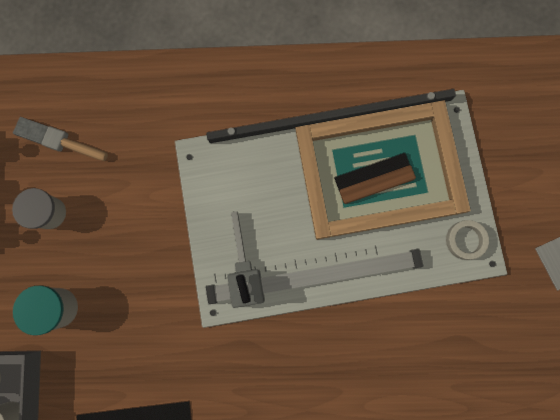

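View pics/side0.png

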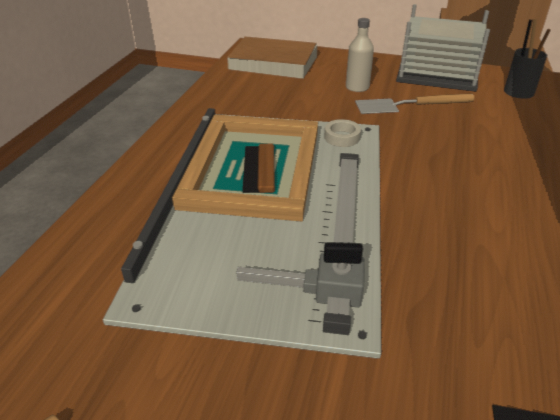

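The top view shows the knob at about (243,288), the finger tip at (236,212), the screen's side from (297,127) to (315,238), and the rail from (211,294) to (417,259). Next I measure these points in 3D.

```bash
python3 - <<'E'
from h import *
im,P=cloud('top')
c=cv2.resize(im[190:320,200:330],None,fx=6,fy=6,interpolation=cv2.INTER_CUBIC); cv2.imwrite('pics/crop0.png',c[:600,:,::-1])
z=P[...,2]
# knob top
def box(u0,v0,u1,v1):
    m=np.zeros(z.shape,bool); m[v0:v1,u0:u1]=1; return m
m=box(225,260,275,312)&(z>.095)&(z<.115)
q=P[m]; print('knob n',m.sum(),q.mean(0)); r=cv2.minAreaRect(q[:,:2].astype(np.float32)*1000);print(r)
# plate corners (z .012): from image
for uv in [(176,141),(465,93),(506,273),(204,326)]: print(uv,onz('top',uv,.012)[0], z[uv[1],min(uv[0],559)])
# screen frame top z~.040
m=box(290,95,480,245)&(z>.034)&(z<.046)
s=m.astype(np.uint8); n,l,st,ce=cv2.connectedComponentsWithStats(s); k=1+np.argmax(st[1:,4]); q=P[l==k]
print('screen',len(q),q[:,2].mean(),cv2.minAreaRect(q[:,:2].astype(np.float32)*1000))
m=box(200,240,430,310)&(z>.028)&(z<.037); print('rail',cv2.minAreaRect(P[m][:,:2].astype(np.float32)*1000))
m=box(228,205,262,262)&(z>.031)&(z<.045); q=P[m]; print('finger',m.sum(),q[:,2].mean(),cv2.minAreaRect(q[:,:2].astype(np.float32)*1000))
m=box(225,260,275,312)&(z>.054)&(z<.066); print('carr',cv2.minAreaRect(P[m][:,:2].astype(np.float32)*1000))
m=box(200,85,460,145)&(z>.036)&(z<.048)&(im.sum(2)<180); print('fence',cv2.minAreaRect(P[m][:,:2].astype(np.float32)*1000))
E
```

```text
knob n 238 [0.49201    0.14906583 0.1042777 ]
((491.8149108886719, 149.5590057373047), (51.85221481323242, 14.112357139587402), 14.604806900024414)
(176, 141) [0.79157083 0.29194867 0.012     ] 0.016758982757083346
(465, 93) [ 0.87373176 -0.29972709  0.012     ] 0.004389405662339735
(506, 273) [ 0.50854141 -0.35191352  0.012     ] 0.013886584728724997
(204, 326) [0.42004155 0.23502505 0.012     ] 0.017556218488794847
screen 8328 0.041251286858891074 ((728.2821044921875, -121.56085205078125), (246.745361328125, 330.4266662597656), 8.716556549072266)
rail ((533.4638061523438, 21.480239868164062), (116.48274230957031, 414.89691162109375), 3.1492345333099365)
finger 327 0.03729424549715617 ((589.5291137695312, 163.84828186035156), (100.78499603271484, 18.551227569580078), 13.039263725280762)
carr ((491.9761657714844, 149.6267852783203), (64.07066345214844, 60.298583984375), 8.214875221252441)
fence ((827.0992431640625, -22.87518310546875), (19.594079971313477, 498.41473388671875), 8.516709327697754)
```

View pics/crop0.png

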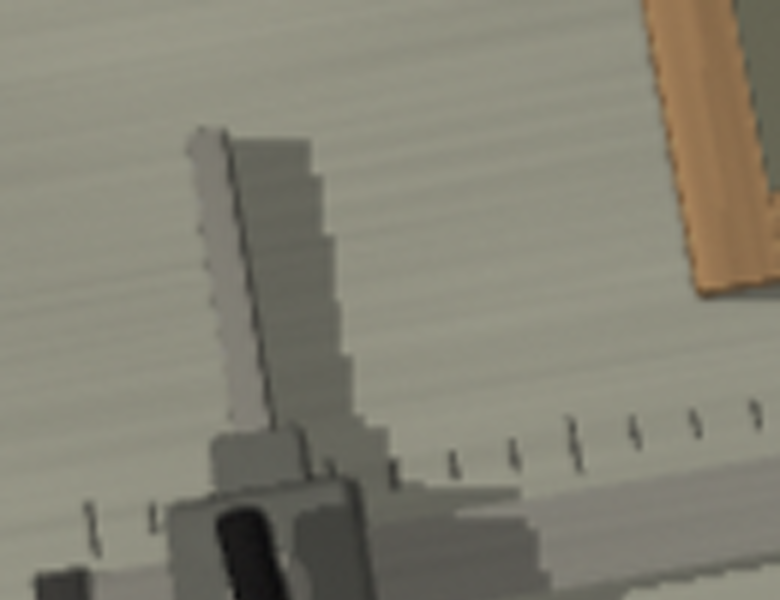

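```bash
cat >> h.py <<'E'
def goto(p,head=None):
    """slide (mm) & turn (deg) to reach world p with tool down, tool-y heading head (deg, mod 180)"""
    s=status.state(); R0=R.from_quat(s['tool_rot'])
    sl=R0.inv().apply(np.array(p)-s['tool_pos'])
    y=R0.apply([0,1,0]); cur=np.degrees(np.arctan2(y[1],y[0]))
    if head is None: head=cur
    dh=(head-cur+90)%180-90; h=np.radians(cur+dh)
    Y=np.array([np.cos(h),np.sin(h),0]); Z=np.array([0,0,-1.]); X=np.cross(Y,Z)
    rv=(R0.inv()*R.from_matrix(np.c_[X,Y,Z])).as_rotvec(degrees=True)
    print('cur head',cur.round(2),'slide',sl.round(4),'turn',rv.round(2))
def st():
    s=status.state(); y=R.from_quat(s['tool_rot']).apply([0,1,0])
    print(s['clock'],s['tool_pos'].round(4),'head',np.degrees(np.arctan2(y[1],y[0])).round(2),'F',s['wrist_force'].round(2),'M',s['ft_torque'].round(3),'w',round(s['gripper_width'],3),'q',s['joint_positions'].round(2))
PSI=np.radians(8.45)
bx=np.array([np.cos(PSI),np.sin(PSI),0]); by=np.array([-np.sin(PSI),np.cos(PSI),0])
E
python3 - <<'E'
from h import *
k=np.array([.4918,.1496,.089])
goto([.4918,.1496,.18],104.6)
sf=k+.105*bx-.006*by; sf[2]=.027
e=onz('top',[(297,127),(307.5,190),(315.8,238.3)],.040)
print(e, 'along by', (e-sf)@by, 'bx',(e-sf)@bx, 'ang',np.degrees(np.arctan2(*(e[0]-e[2])[[1,0]])))
f=onz('top',[(238,212),(245,261)],.036); print('finger face along by', (f-sf)@by,(f-sf)@bx)
E
```

```text
cur head 112.05 slide [-0.512   0.629   0.0513] turn [ 0.01 -0.    7.45]
[[0.80442104 0.04421517 0.04      ]
 [0.67719142 0.02723754 0.04      ]
 [0.58269571 0.01415094 0.04      ]] along by [-0.14417932 -0.14227673 -0.14133548] bx [ 0.18874147  0.06039819 -0.03499475] ang 7.7217708249271615
finger face along by [-0.00157813  0.00013219] [ 0.04188808 -0.0543591 ]
```

arm_command(
  claw=[0.085, 0.085, 0.085, 0.085, 0.085],
  slide=[
    [-0.036, 0.045, 0],
    [-0.072, 0.09, 0],
    [-0.108, 0.135, 0],
    [-0.144, 0.18, 0],
    [-0.18, 0.225, 0],
  ],
  angular=[
    [0, 0, 1],
    [0, 0, 2],
    [0, 0, 3],
    [0, 0, 3],
    [0, 0, 3],
  ],
)

```text
clock: 1.02
tool_pos: [0.336, -0.3479, 0.2315]
tool_rot: [-0.165, 0.986, -0.0, 0.0]
wrist_force: [0.5, 0.1, 0.1]
gripper_width: 0.992
```

```bash
python3 - <<'E'
from h import *
st(); goto([.4918,.1496,.18],104.6)
E
```

```text
1.025 [ 0.336  -0.3479  0.2315] head 109.03 F [0.52 0.09 0.07] M [ 0.127 -0.141 -0.007] w 0.992 q [-0.4   0.04 -0.4  -0.   -1.14 -0.84]
cur head 109.03 slide [-0.3095  0.4195  0.0515] turn [-0.02  0.03  4.43]
```

arm_command(
  claw=[0.085, 0.085, 0.085, 0.085, 0.085],
  slide=[
    [-0.036, 0.049, 0],
    [-0.072, 0.098, 0],
    [-0.108, 0.147, 0],
    [-0.144, 0.196, 0],
    [-0.18, 0.244, 0.01],
  ],
  angular=[
    [0, 0, 1],
    [0, 0, 2],
    [0, 0, 3],
    [0, 0, 4],
    [0, 0, 4.4],
  ],
)

```text
clock: 1.65
tool_pos: [0.4274, -0.0564, 0.2226]
tool_rot: [-0.127, 0.992, 0.0, 0.002]
wrist_force: [1.4, -1.1, 1.3]
gripper_width: 0.996
```

```bash
python3 - <<'E'
from h import *
st(); goto([.4918,.1496,.18],104.6)
E
```

```text
1.65 [ 0.4274 -0.0564  0.2226] head 104.64 F [ 1.42 -1.11  1.28] M [-0.022 -0.226  0.027] w 0.996 q [ 0.33 -0.05 -0.51  0.   -1.11 -1.65]
cur head 104.64 slide [-0.1142  0.183   0.0429] turn [-0.02  0.22  0.04]
```

arm_command(
  claw=[0.085, 0.085, 0.085, 0.085, 0.085],
  slide=[
    [-0.029, 0.046, 0.01],
    [-0.057, 0.092, 0.02],
    [-0.086, 0.137, 0.03],
    [-0.114, 0.183, 0.042],
    [-0.114, 0.183, 0.042],
  ],
  angular=[
    [0, 0.2, 0],
    [0, 0.2, 0],
    [0, 0.2, 0],
    [0, 0.2, 0],
    [0, 0.2, 0],
  ],
)

```text
clock: 2.28
tool_pos: [0.492, 0.1523, 0.1797]
tool_rot: [-0.129, 0.992, -0.001, -0.0]
wrist_force: [-1.2, -0.5, 0.0]
gripper_width: 0.994
```

```bash
python3 - <<'E'
from h import *
st(); goto([.4918,.1496,.071],104.6)
snap('side','side1.png')
E
```

```text
2.275 [0.492  0.1523 0.1797] head 104.82 F [-1.19 -0.47  0.03] M [-0.091  0.07   0.017] w 0.994 q [ 0.68  0.14 -0.41  0.   -1.02 -1.99]
cur head 104.82 slide [ 0.0008 -0.0024  0.1087] turn [-0.06 -0.06  0.22]
```

View pics/side1.png

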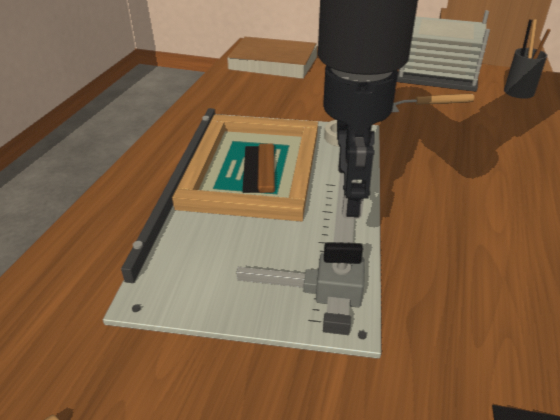

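```bash
python3 - <<'E'
from h import *
print(proj('side',[[.492,.152,.18],[.4918,.1496,.104],[.4918,.1496,.06]]))
s,_=snap('top','top1.png'); print(proj('top',[[.492,.152,.18],[.4918,.1496,.104]])); st()
E
```

```text
[[347.0285944  202.17437284]
 [342.93329903 245.80773862]
 [340.53781858 269.00325877]]
[[235.95905204 288.8244482 ]
 [242.40777765 288.26968269]]
2.375 [0.4913 0.1498 0.1805] head 104.7 F [ 0.06 -0.16 -0.24] M [-0.053  0.067  0.036] w 0.996 q [ 0.68  0.13 -0.41  0.   -1.02 -1.99]
```

View pics/top1.png

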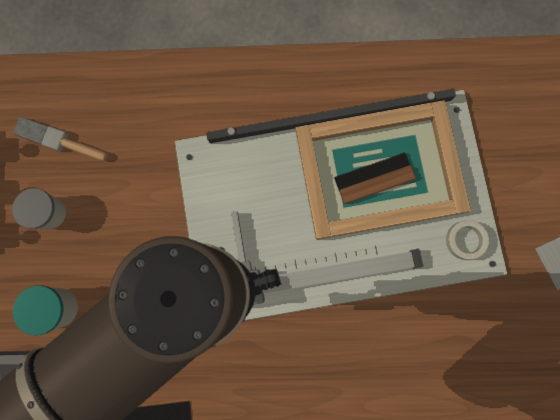

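The side view shows the fingertips around (355,205), near the projected TCP at (347,202), so the calibration agrees. Nothing on the board has moved, so I descend onto the knob.

arm_command(
  claw=[0.085, 0.085, 0.085, 0.085],
  slide=[
    [0.0, 0.0, 0.05],
    [0.0, 0.0, 0.09],
    [0.0, 0.0, 0.1085],
    [0.0, 0.0, 0.1085],
  ],
  angular=[
    [0, 0, 0.1],
    [0, 0, 0.1],
    [0, 0, 0.1],
    [0, 0, 0.1],
  ],
)

```text
clock: 2.88
tool_pos: [0.4905, 0.1482, 0.0714]
tool_rot: [-0.126, 0.992, -0.001, -0.001]
wrist_force: [-0.0, -0.5, -0.5]
gripper_width: 0.996
```

```bash
python3 - <<'E'
from h import *
st(); goto([.4918,.1496,.071],104.6)
snap('side','side2.png')
im,P=cloud('side'); cv2.imwrite('pics/side2c.png',cv2.resize(im[150:350,230:430],None,fx=3,fy=3)[:,:,::-1])
E
```

```text
2.875 [0.4905 0.1482 0.0714] head 104.53 F [-0.03 -0.5  -0.48] M [ 0.02  -0.021  0.007] w 0.996 q [ 0.68  0.26 -0.55  0.   -0.77 -1.99]
cur head 104.53 slide [-0.0016  0.001   0.0004] turn [-0.1  -0.16 -0.07]
```

View pics/side2c.png

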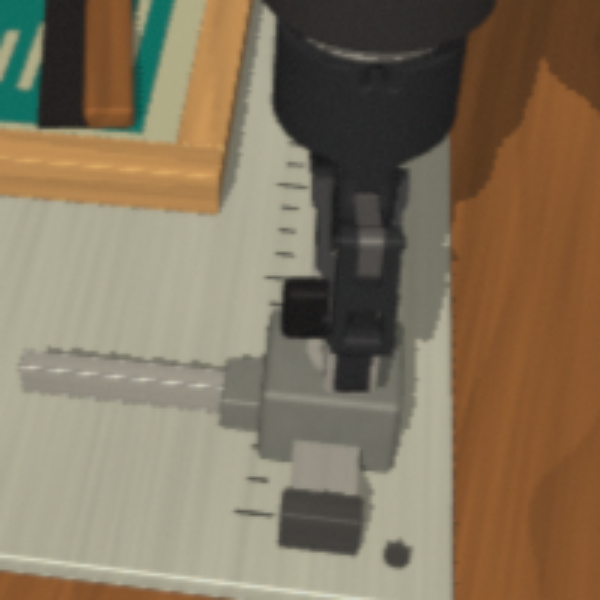

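arm_command(
  claw=[0.085, 0.03, 0.01, 0.0, 0.0],
  slide=[
    [-0.0016, 0.001, 0.0],
    [-0.0016, 0.001, 0.0],
    [-0.0016, 0.001, 0.0],
    [-0.0016, 0.001, 0.0],
    [-0.0016, 0.001, 0.0],
  ],
  angular=[
    [0, 0, 0],
    [0, 0, 0],
    [0, 0, 0],
    [0, 0, 0],
    [0, 0, 0],
  ],
  force=40,
)

```text
clock: 3.55
tool_pos: [0.4926, 0.1501, 0.0727]
tool_rot: [-0.127, 0.992, -0.001, -0.0]
wrist_force: [1.4, -5.8, 8.1]
gripper_width: 0.156
```

```bash
python3 - <<'E'
from h import *
st()
E
```

```text
3.55 [0.4926 0.1501 0.0727] head 104.57 F [ 1.44 -5.84  8.12] M [-1.851  0.089 -0.122] w 0.156 q [ 0.68  0.26 -0.54  0.   -0.77 -2.  ]
```

arm_command(
  claw=[0.0, 0.0, 0.0, 0.0, 0.0],
  slide=[
    [0, 0, 0],
    [0, 0, 0],
    [0, 0, 0],
    [0, 0, 0],
    [0, 0, 0],
  ],
  angular=[
    [0, 0, -5],
    [0, 0, -12],
    [0, 0, -20],
    [0, 0, -28],
    [0, 0, -28],
  ],
)

```text
clock: 4.18
tool_pos: [0.4925, 0.1502, 0.0727]
tool_rot: [-0.363, 0.932, -0.001, -0.001]
wrist_force: [-0.7, 0.2, 2.6]
gripper_width: 0.155
```

```bash
python3 - <<'E'
from h import *
st()
E
```

```text
4.175 [0.4925 0.1502 0.0727] head 132.53 F [-0.66  0.23  2.58] M [0.31  0.505 0.102] w 0.155 q [ 0.68  0.26 -0.54  0.   -0.77 -1.51]
```

Clean. I continue to about 60° of turn in total.

arm_command(
  claw=[0.0, 0.0, 0.0, 0.0, 0.0],
  slide=[
    [0, 0, 0],
    [0, 0, 0],
    [0, 0, 0],
    [0, 0, 0],
    [0, 0, 0],
  ],
  angular=[
    [0, 0, -8],
    [0, 0, -16],
    [0, 0, -24],
    [0, 0, -32],
    [0, 0, -32],
  ],
)

```text
clock: 4.8
tool_pos: [0.4923, 0.1502, 0.0727]
tool_rot: [-0.604, 0.797, -0.0, -0.001]
wrist_force: [-3.1, 1.2, 2.2]
gripper_width: 0.159
```

```bash
python3 - <<'E'
from h import *
st()
snap('side','side3.png')
im,P=cloud('side'); cv2.imwrite('pics/side3c.png',cv2.resize(im[150:350,230:430],None,fx=3,fy=3)[:,:,::-1])
h=-by; R0=R.from_quat(status.state()['tool_rot']); print('tool dir for 1 m along -by',R0.inv().apply(h))
E
```

```text
4.8 [0.4923 0.1502 0.0727] head 164.33 F [-3.14  1.19  2.17] M [0.437 0.995 0.113] w 0.159 q [ 0.68  0.26 -0.54  0.   -0.77 -0.95]
tool dir for 1 m along -by [ 0.9121157  -0.40993008  0.00150938]
```

View pics/side3c.png

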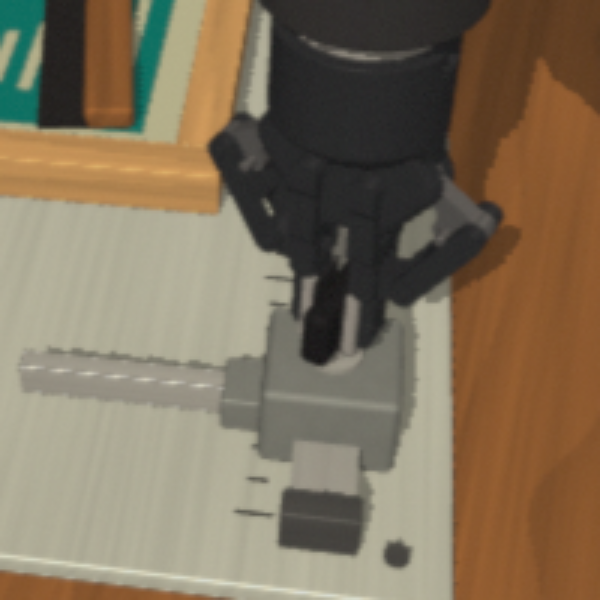

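arm_command(
  claw=[0.0, 0.0, 0.0, 0.0, 0.0],
  slide=[
    [0.009, -0.004, 0],
    [0.027, -0.0123, 0],
    [0.046, -0.0205, 0],
    [0.064, -0.0287, 0],
    [0.073, -0.0328, 0],
  ],
  angular=[
    [0, 0, 0],
    [0, 0, 0],
    [0, 0, 0],
    [0, 0, 0],
    [0, 0, 0],
  ],
)

```text
clock: 5.48
tool_pos: [0.5042, 0.07, 0.0727]
tool_rot: [-0.602, 0.798, -0.0, -0.001]
wrist_force: [-0.2, 1.9, -0.5]
gripper_width: 0.158
```

```bash
python3 - <<'E'
from h import *
st(); d=status.state()['tool_pos']-np.array([.4923,.1502,.0727]); print(d@by,d@bx)
E
```

```text
5.475 [0.5042 0.07   0.0727] head 164.07 F [-0.15  1.9  -0.47] M [0.855 0.229 0.08 ] w 0.158 q [ 0.52  0.25 -0.55  0.   -0.76 -0.8 ]
-0.08111660681574585 1.0393450606516583e-05
```

arm_command(
  claw=[0.0, 0.0, 0.0, 0.0, 0.0],
  slide=[
    [0.01, -0.0045, 0],
    [0.025, -0.0112, 0],
    [0.037, -0.0166, 0],
    [0.044, -0.0198, 0],
    [0.044, -0.0198, 0],
  ],
  angular=[
    [0, 0, 0],
    [0, 0, 0],
    [0, 0, 0],
    [0, 0, 0],
    [0, 0, 0],
  ],
)

```text
clock: 6.1
tool_pos: [0.5114, 0.0214, 0.0727]
tool_rot: [-0.602, 0.799, -0.001, -0.001]
wrist_force: [3.1, -1.0, -2.3]
gripper_width: 0.161
```

```bash
python3 - <<'E'
from h import *
st(); d=status.state()['tool_pos']-np.array([.4923,.1502,.0727]); print(d@by,d@bx)
for n in('side','top'):
    snap(n,n+'4.png')
im,P=cloud('side'); cv2.imwrite('pics/side4c.png',cv2.resize(im[150:300,200:400],None,fx=4,fy=4)[:,:,::-1])
im,P=cloud('top'); cv2.imwrite('pics/top4c.png',cv2.resize(im[170:290,250:400],None,fx=5,fy=5)[:,:,::-1])
st()
R0=R.from_quat(status.state()['tool_rot']); print(R0.inv().apply(-by))
E
```

```text
6.1 [0.5114 0.0214 0.0727] head 164.02 F [ 3.09 -0.99 -2.33] M [-0.386 -0.806  0.061] w 0.161 q [ 0.43  0.26 -0.55  0.   -0.77 -0.71]
-0.1302407955168609 -4.3720360687554515e-06
6.2 [0.5113 0.0219 0.0727] head 164.05 F [ 3.85 -1.06 -2.95] M [-0.318 -0.872  0.041] w 0.16 q [ 0.43  0.26 -0.55  0.   -0.77 -0.71]
[ 0.91067882 -0.4131114   0.00174678]
```

View pics/side4c.png

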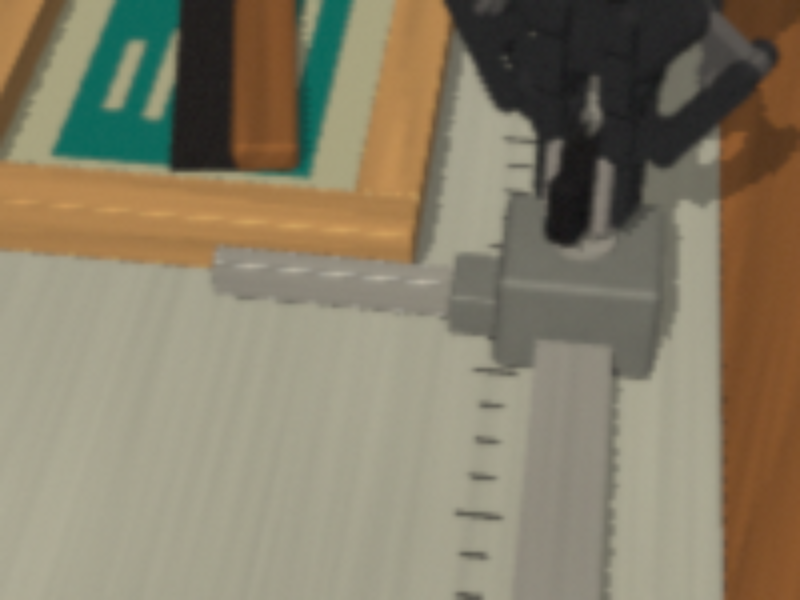

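View pics/top4c.png

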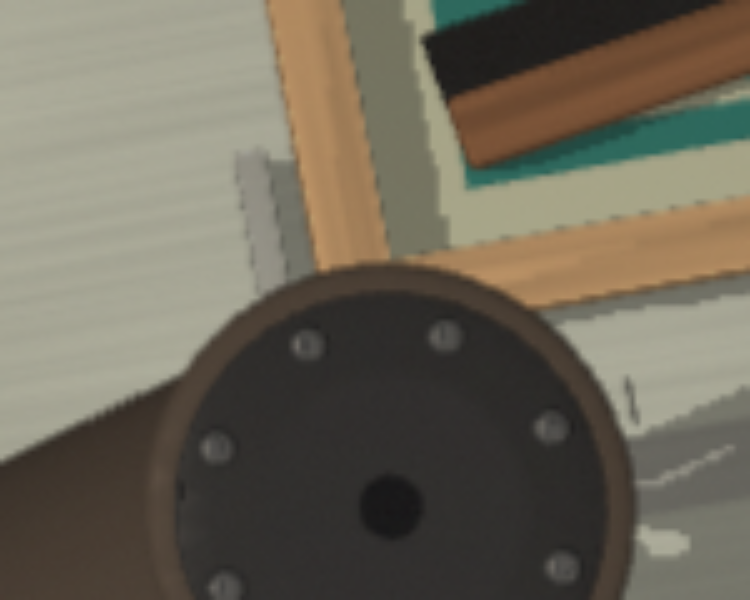

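```bash
cat > gap.py <<'E'
from h import *
snap('top')
im=np.load('/tmp/top.npz')['im'].astype(int)
hsv=cv2.cvtColor(im.astype(np.uint8),cv2.COLOR_RGB2HSV)
g=im.mean(2); rb=im[...,0]-im[...,2]
def cross(sig,lo,hi,th,up=True):
    for u in range(lo,hi):
        a,b=sig[u],sig[u+1]
        if (up and a<th<=b) or (not up and a>th>=b): return u+(th-a)/(b-a)
    return np.nan
E_=[];F=[]
for v in range(203,222):
    ue=cross(rb[v],290,325,45); E_.append((ue,v))
e=np.array(E_); e=e[~np.isnan(e[:,0])]
W=onz('top',e,.040)
k0=np.array([.4918,.1496,0]); sf=k0+.105*bx-.006*by
y=(W-sf)@by; x=(W-sf)@bx
print('screen edge: n',len(y),'y fit at bx=0:',np.polyfit(x,y,1)[::-1].round(5),'resid',np.std(y-np.polyval(np.polyfit(x,y,1),x)).round(5))
for v in range(204,222,4): print(v,im[v,295:318].sum(1)//3, rb[v,295:318])
E
python3 gap.py
```

```text
screen edge: n 19 y fit at bx=0: [-0.14066  0.00436] resid 0.00011
204 [160 154 132 138 139 138 137 131 112 112 111 112 112 105 102 141 142 138
 134 133 134 134 127] [18 16 14 14 14 13 14 13 11 11 12 11 11 13 43 81 84 80 79 78 78 78 74]
208 [158 158 150 138 140 140 139 138 130 102 113 113 112 111 106 109 148 142
 136 133 132 134 134] [17 17 16 14 14 13 13 13 13 10 12 12 12 12 14 46 80 84 80 78 78 78 79]
212 [158 158 151 132 139 141 140 139 139 133 100 112 112 112 112 109 109 143
 141 136 133 132 133] [17 17 17 14 13 14 14 14 14 13 10 11 11 11 11 20 63 84 83 79 79 78 78]
216 [159 159 158 152 133 141 142 141 139 137 126 110 110 110 110 106  99 123
 144 140 134 132 133] [18 17 18 17 14 14 14 14 14 12 13 11 11 11 11 13 33 72 85 81 79 77 77]
220 [159 160 160 160 154 136 143 143 141 140 133 111 111 111 112 112 106 102
 141 144 138 134 132] [18 17 18 18 18 15 14 14 14 13 13 11 11 11 11 11 13 42 81 85 81 78 77]
```

```bash
cat >> gap.py <<'E'
f=np.array([(cross(g[v],298,312,122,False),v) for v in range(205,226)]); f=f[~np.isnan(f[:,0])]
w=onz('top',f,.036); yf=(w-sf)@by
print('finger y',yf.mean().round(5),yf.std().round(5),'gap at finger mid/ends',np.polyval(np.polyfit(x,y,1),(w-sf)@bx).round(4)[[0,-1]]-yf.mean())
st()
E
sed -i '/^for v in range(204/d' gap.py; python3 gap.py
```

```text
screen edge: n 19 y fit at bx=0: [-0.14067  0.00504] resid 0.0001
finger y -0.12849 0.00051 gap at finger mid/ends [-0.01201135 -0.01221135]
6.3 [0.5113 0.0223 0.0727] head 164.08 F [ 2.86 -0.42 -3.98] M [-0.34  -1.027 -0.037] w 0.158 q [ 0.43  0.26 -0.55  0.   -0.77 -0.71]
```

arm_command(
  claw=[0.0, 0.0, 0.0, 0.0],
  slide=[
    [0.003, -0.0014, 0],
    [0.006, -0.0027, 0],
    [0.0082, -0.0037, 0],
    [0.0082, -0.0037, 0],
  ],
  angular=[
    [0, 0, 0],
    [0, 0, 0],
    [0, 0, 0],
    [0, 0, 0],
  ],
)

```text
clock: 6.8
tool_pos: [0.5127, 0.0131, 0.0727]
tool_rot: [-0.602, 0.798, -0.001, -0.001]
wrist_force: [2.5, 0.6, -3.4]
gripper_width: 0.158
```

```bash
cat >> h.py <<'E'
def prog():
    s=status.state(); d=s['tool_pos']-np.array([.4923,.1502,.0727]); print('prog mm',round(-d@by*1e3,2),'lat',round(d@bx*1e3,2),'Fby',round(s['wrist_force']@by,2),'Fbx',round(s['wrist_force']@bx,2))
E
python3 -c "
from h import *
prog()"; python3 gap.py;python3 -c "
from h import *
prog()"
```

```text
prog mm 138.57 lat 0.0 Fby 0.23 Fbx 2.58
screen edge: n 19 y fit at bx=0: [-0.14072  0.00341] resid 0.00016
finger y -0.13747 0.00049 gap at finger mid/ends [-0.00312503 -0.00322503]
6.85 [0.5127 0.0132 0.0727] head 164.07 F [ 2.64 -0.39 -3.8 ] M [-0.135 -0.904  0.024] w 0.157 q [ 0.41  0.26 -0.55  0.   -0.77 -0.69]
prog mm 138.55 lat 0.0 Fby -0.77 Fbx 2.56
```

arm_command(
  claw=[0.0, 0.0, 0.0],
  slide=[
    [0.0008, -0.0004, 0],
    [0.0015, -0.0007, 0],
    [0.0015, -0.0007, 0],
  ],
  angular=[
    [0, 0, 0],
    [0, 0, 0],
    [0, 0, 0],
  ],
)

```text
clock: 7.22
tool_pos: [0.5129, 0.0115, 0.0727]
tool_rot: [-0.602, 0.798, -0.001, -0.001]
wrist_force: [1.6, 0.9, -3.4]
gripper_width: 0.153
```

```bash
python3 -c "
from h import *
prog()"; python3 gap.py;python3 -c "
from h import *
prog()"
```

```text
prog mm 140.22 lat 0.02 Fby 0.68 Fbx 1.67
screen edge: n 19 y fit at bx=0: [-0.14068  0.00278] resid 0.00018
finger y -0.13819 0.00264 gap at finger mid/ends [-0.0024109 -0.0025109]
7.275 [0.5129 0.0115 0.0727] head 164.07 F [ 0.79  1.88 -3.51] M [ 0.451 -0.606 -0.047] w 0.156 q [ 0.41  0.26 -0.55  0.   -0.77 -0.69]
prog mm 140.24 lat 0.01 Fby 1.74 Fbx 1.05
```

arm_command(
  claw=[0.0, 0.0],
  slide=[
    [0.0006, -0.0003, 0],
    [0.0006, -0.0003, 0],
  ],
  angular=[
    [0, 0, 0],
    [0, 0, 0],
  ],
)

```text
clock: 7.52
tool_pos: [0.513, 0.0108, 0.0727]
tool_rot: [-0.602, 0.798, -0.001, -0.001]
wrist_force: [1.8, 1.5, -4.0]
gripper_width: 0.158
```

```bash
python3 -c "
from h import *
prog();snap('top');snap('side');prog()
im,P=cloud('side'); cv2.imwrite('pics/side5c.png',cv2.resize(im[180:240,240:340],None,fx=8,fy=8)[:,:,::-1])
im,P=cloud('top'); cv2.imwrite('pics/top5c.png',cv2.resize(im[190:240,290:340],None,fx=12,fy=12)[:,:,::-1])
"
```

```text
prog mm 140.93 lat 0.02 Fby 1.21 Fbx 2.01
prog mm 140.92 lat 0.01 Fby 0.39 Fbx 1.33
```

View pics/side5c.png

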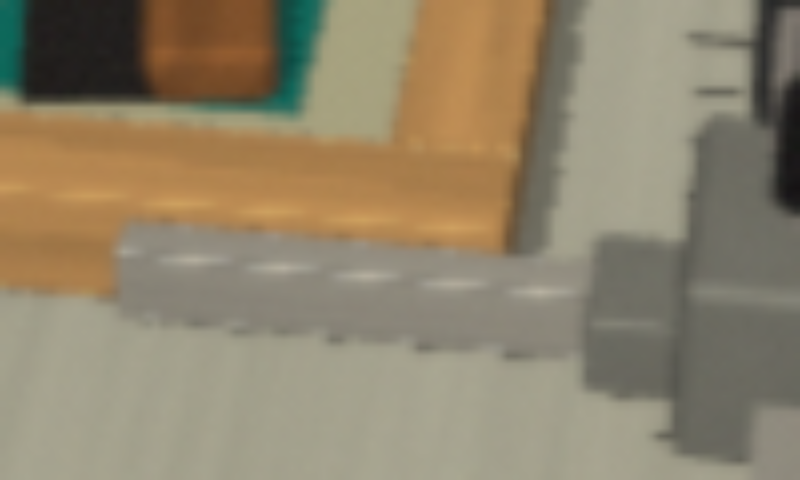

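View pics/top5c.png

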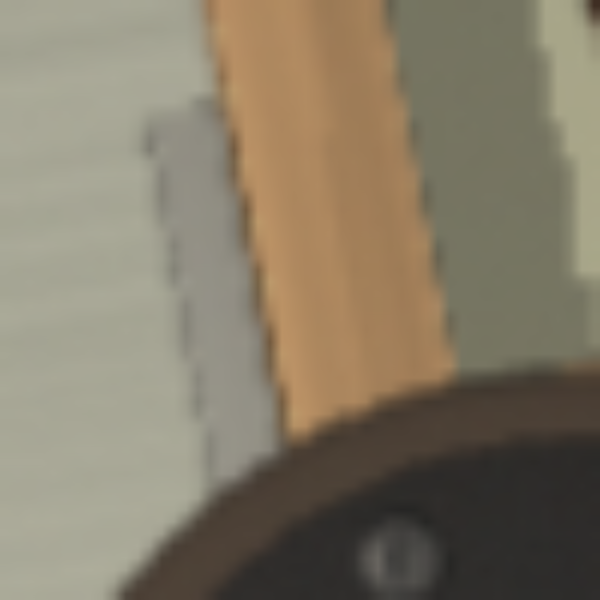

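The top view shows only a thin dark seam between finger and frame, around (240,250) in the crop. I creep forward in small steps and watch the force.

arm_command(
  claw=[0.0, 0.0],
  slide=[
    [0.0004, -0.0002, 0],
    [0.0004, -0.0002, 0],
  ],
  angular=[
    [0, 0, 0],
    [0, 0, 0],
  ],
)

```text
clock: 7.88
tool_pos: [0.5131, 0.0104, 0.0727]
tool_rot: [-0.602, 0.798, -0.001, -0.001]
wrist_force: [1.0, 1.9, -4.0]
gripper_width: 0.154
```

```bash
cat > fa.py <<'E'
from h import *
F=[];p=[]
for i in range(4):
    snap('side'); s=status.state(); F.append(s['wrist_force']); p.append(s['tool_pos'])
F=np.array(F); d=np.mean(p,0)-np.array([.4923,.1502,.0727])
print('prog',round(-d@by*1e3,2),'Fby',(F@by).round(2),(F@by).mean().round(2),'Fbx',(F@bx).mean().round(2))
E
python3 fa.py
```

```text
prog 141.39 Fby [0.64 1.08 2.22 0.6 ] 1.14 Fbx 1.82
```

arm_command(
  claw=[0.0, 0.0],
  slide=[
    [0.0004, -0.0002, 0],
    [0.0004, -0.0002, 0],
  ],
  angular=[
    [0, 0, 0],
    [0, 0, 0],
  ],
)

```text
clock: 8.32
tool_pos: [0.5132, 0.0099, 0.0727]
tool_rot: [-0.602, 0.798, -0.001, -0.001]
wrist_force: [1.9, 1.8, -3.1]
gripper_width: 0.156
```

```bash
python3 fa.py
```

```text
prog 141.87 Fby [0.52 0.85 1.27 0.61] 0.81 Fbx 1.81
```

arm_command(
  claw=[0.0, 0.0],
  slide=[
    [0.0003, -0.0001, 0],
    [0.0003, -0.0001, 0],
  ],
  angular=[
    [0, 0, 0],
    [0, 0, 0],
  ],
)

```text
clock: 8.78
tool_pos: [0.5132, 0.0097, 0.0727]
tool_rot: [-0.602, 0.798, -0.001, -0.001]
wrist_force: [0.4, 2.9, -3.4]
gripper_width: 0.161
```

```bash
python3 fa.py; python3 gap.py | head -1
```

```text
prog 142.02 Fby [2.48 3.59 2.4  3.6 ] 3.02 Fbx 1.39
screen edge: n 19 y fit at bx=0: [-0.14114  0.0012 ] resid 0.00012
```

```bash
cat > shift.py <<'E'
from h import *
a=cv2.imread('pics/top0.png',0).astype(np.float32)
import sys
im,_=snap('top'); b=cv2.cvtColor(im,cv2.COLOR_RGB2GRAY).astype(np.float32)
for (u0,v0,u1,v1) in [(330,105,475,210),(325,130,430,205),(305,110,400,190),(190,60,290,180)]:
    M=np.eye(2,3,dtype=np.float32)
    cc,M=cv2.findTransformECC(a[v0:v1,u0:u1],b[v0:v1,u0:u1],M,cv2.MOTION_TRANSLATION,(3,200,1e-7),None,3)
    print((u0,v0,u1,v1),'px shift',M[:,2].round(4),'cc',round(cc,4))
E
python3 shift.py
```

```text
(330, 105, 475, 210) px shift [-0.0024 -0.0012] cc 0.9999
(325, 130, 430, 205) px shift [-0.0025 -0.0011] cc 1.0
(305, 110, 400, 190) px shift [ 0.0036 -0.0011] cc 1.0
(190, 60, 290, 180) px shift [-0.0108 -0.0033] cc 1.0
```

arm_command(
  claw=[0.0, 0.0],
  slide=[
    [0.0002, -0.0001, 0],
    [0.0002, -0.0001, 0],
  ],
  angular=[
    [0, 0, 0],
    [0, 0, 0],
  ],
)

```text
clock: 9.32
tool_pos: [0.5132, 0.0097, 0.0727]
tool_rot: [-0.602, 0.798, -0.0, -0.001]
wrist_force: [-0.0, 5.3, -1.9]
gripper_width: 0.155
```

```bash
python3 fa.py; python3 shift.py
```

```text
prog 142.07 Fby [4.79 5.33 5.13 4.56] 4.95 Fbx 0.3
(330, 105, 475, 210) px shift [ 0.0005 -0.0008] cc 1.0
(325, 130, 430, 205) px shift [ 0.0032 -0.0004] cc 1.0
(305, 110, 400, 190) px shift [ 0.0036 -0.0004] cc 1.0
(190, 60, 290, 180) px shift [-0.0029 -0.0055] cc 1.0
```

Contact is confirmed: about 5 N including rail drag, the carriage has stopped advancing, and the screen hasn't moved. Now I tighten.

arm_command(
  claw=[0.0, 0.0, 0.0, 0.0],
  slide=[
    [0, 0, 0],
    [0, 0, 0],
    [0, 0, 0],
    [0, 0, 0],
  ],
  angular=[
    [0, 0, 5],
    [0, 0, 11],
    [0, 0, 17],
    [0, 0, 17],
  ],
)

```text
clock: 10.07
tool_pos: [0.5134, 0.0097, 0.0728]
tool_rot: [-0.478, 0.878, -0.001, -0.001]
wrist_force: [0.2, 3.3, -3.2]
gripper_width: 0.159
```

```bash
python3 fa.py; python3 shift.py;python3 -c "
from h import *
st()"
```

```text
prog 142.11 Fby [2.43 2.2  2.56 3.78] 2.74 Fbx 2.23
(330, 105, 475, 210) px shift [-0.0049  0.0009] cc 0.9999
(325, 130, 430, 205) px shift [-0.0063  0.0011] cc 0.9999
(305, 110, 400, 190) px shift [ 0.002 -0.001] cc 1.0
(190, 60, 290, 180) px shift [-0.0027 -0.0064] cc 1.0
10.325 [0.5134 0.0097 0.0727] head 147.15 F [ 2.6   3.45 -4.06] M [ 1.138 -0.705 -0.058] w 0.157 q [ 0.4   0.26 -0.54  0.   -0.77 -0.98]
```

Still pressed lightly, so I continue turning.

arm_command(
  claw=[0.0, 0.0, 0.0, 0.0, 0.0],
  slide=[
    [0, 0, 0],
    [0, 0, 0],
    [0, 0, 0],
    [0, 0, 0],
    [0, 0, 0],
  ],
  angular=[
    [0, 0, 6],
    [0, 0, 13],
    [0, 0, 20],
    [0, 0, 26],
    [0, 0, 26],
  ],
)

```text
clock: 10.95
tool_pos: [0.5135, 0.0095, 0.0727]
tool_rot: [-0.269, 0.963, -0.001, -0.0]
wrist_force: [2.2, 1.2, -4.6]
gripper_width: 0.157
```

```bash
python3 fa.py; python3 shift.py;python3 -c "
from h import *
st()"
```

```text
prog 142.26 Fby [ 0.5  -0.09 -0.41  0.52] 0.13 Fbx 3.53
(330, 105, 475, 210) px shift [ 0.0011 -0.0006] cc 1.0
(325, 130, 430, 205) px shift [ 0.0032 -0.0004] cc 1.0
(305, 110, 400, 190) px shift [ 0.0063 -0.0003] cc 1.0
(190, 60, 290, 180) px shift [-0.0074 -0.0078] cc 1.0
11.2 [0.5135 0.0095 0.0728] head 121.23 F [ 3.16  0.49 -5.04] M [ 0.239 -1.338 -0.049] w 0.157 q [ 0.4   0.26 -0.54  0.   -0.77 -1.43]
```

arm_command(
  claw=[0.0, 0.0, 0.0, 0.0, 0.0],
  slide=[
    [0, 0, 0],
    [0, 0, 0],
    [0, 0, 0],
    [0, 0, 0],
    [0, 0, 0],
  ],
  angular=[
    [0, 0, 6],
    [0, 0, 12],
    [0, 0, 17],
    [0, 0, 21],
    [0, 0, 21],
  ],
)

```text
clock: 11.82
tool_pos: [0.5136, 0.0093, 0.0728]
tool_rot: [-0.09, 0.996, -0.001, -0.0]
wrist_force: [3.6, -0.6, -5.0]
gripper_width: 0.16
```

```bash
python3 fa.py; python3 shift.py;python3 -c "
from h import *
st()"
```

```text
prog 142.42 Fby [-1.59 -1.06 -2.18 -2.02] -1.71 Fbx 3.78
(330, 105, 475, 210) px shift [-0.0013 -0.0014] cc 1.0
(325, 130, 430, 205) px shift [ 0.0021 -0.0015] cc 1.0
(305, 110, 400, 190) px shift [ 0.0041 -0.0009] cc 1.0
(190, 60, 290, 180) px shift [-0.0037 -0.0032] cc 1.0
12.075 [0.5135 0.0094 0.0728] head 100.3 F [ 3.84 -1.13 -5.65] M [-0.446 -1.612  0.037] w 0.16 q [ 0.4   0.26 -0.54  0.   -0.77 -1.8 ]
```

arm_command(
  claw=[0.0, 0.0, 0.0],
  slide=[
    [0, 0, 0],
    [0, 0, 0],
    [0, 0, 0],
  ],
  angular=[
    [0, 0, 2],
    [0, 0, 4],
    [0, 0, 4],
  ],
)

```text
clock: 12.45
tool_pos: [0.5136, 0.0094, 0.0728]
tool_rot: [-0.055, 0.998, -0.001, -0.0]
wrist_force: [4.2, -2.3, -5.2]
gripper_width: 0.158
```

```bash
python3 fa.py; python3 shift.py;python3 -c "
from h import *
st()"
```

```text
prog 142.42 Fby [-2.11 -1.75 -1.32 -2.16] -1.84 Fbx 3.54
(330, 105, 475, 210) px shift [-0.0002 -0.0012] cc 1.0
(325, 130, 430, 205) px shift [ 0.0019 -0.0018] cc 1.0
(305, 110, 400, 190) px shift [ 0.0043 -0.0014] cc 1.0
(190, 60, 290, 180) px shift [-0.0122 -0.0016] cc 1.0
12.7 [0.5136 0.0094 0.0728] head 96.34 F [ 4.09 -1.64 -4.2 ] M [-0.394 -1.408  1.215] w 0.158 q [ 0.4   0.26 -0.54  0.   -0.77 -1.86]
```

Mz has risen to 1.2 N m, so the knob is against its tight end stop. I release and retreat.

arm_command(
  claw=[0.0, 0.02, 0.05, 0.085, 0.085],
  slide=[
    [0, 0, 0],
    [0, 0, 0],
    [0, 0, 0],
    [0, 0, 0],
    [0, 0, 0],
  ],
  angular=[
    [0, 0, 0],
    [0, 0, 0],
    [0, 0, 0],
    [0, 0, 0],
    [0, 0, 0],
  ],
)

```text
clock: 13.32
tool_pos: [0.5135, 0.0094, 0.0729]
tool_rot: [-0.055, 0.998, -0.001, -0.0]
wrist_force: [0.7, 1.0, -0.1]
gripper_width: 0.859
```

arm_command(
  claw=[0.085, 0.085, 0.085, 0.085, 0.085],
  slide=[
    [0, 0, 0],
    [0, 0, -0.02],
    [0, 0, -0.06],
    [0, 0, -0.11],
    [0, 0, -0.15],
  ],
  angular=[
    [0, 0, 0],
    [0, 0, 0],
    [0, 0, 0],
    [0, 0, 0],
    [0, 0, 0],
  ],
)

```text
clock: 13.95
tool_pos: [0.5137, 0.0097, 0.225]
tool_rot: [-0.055, 0.998, -0.001, 0.0]
wrist_force: [-0.2, -0.0, -0.5]
gripper_width: 0.996
```

```bash
python3 -c "
from h import *
st();print(R.from_quat(status.state()['tool_rot']).as_matrix().round(2))"; python3 shift.py
```

```text
13.95 [0.5137 0.0097 0.225 ] head 96.32 F [-0.22 -0.01 -0.51] M [ 0.085 -0.116  0.015] w 0.996 q [ 0.4   0.1  -0.35  0.   -1.13 -1.86]
[[-0.99 -0.11  0.  ]
 [-0.11  0.99 -0.  ]
 [-0.   -0.   -1.  ]]
(330, 105, 475, 210) px shift [ 0.1055 -0.1683] cc 0.8902
(325, 130, 430, 205) px shift [ 0.0651 -0.1119] cc 0.9456
(305, 110, 400, 190) px shift [ 0.0038 -0.002 ] cc 1.0
(190, 60, 290, 180) px shift [-0.0069 -0.0044] cc 1.0
```

arm_command(
  claw=[0.085, 0.085, 0.085, 0.085, 0.085],
  slide=[
    [0.02, -0.055, 0],
    [0.045, -0.11, 0],
    [0.07, -0.165, 0],
    [0.1, -0.22, 0],
    [0.13, -0.275, 0],
  ],
  angular=[
    [0, 0, 0],
    [0, 0, 0],
    [0, 0, 0],
    [0, 0, 0],
    [0, 0, 0],
  ],
)

```text
clock: 14.62
tool_pos: [0.4166, -0.2791, 0.2298]
tool_rot: [-0.056, 0.998, -0.001, 0.004]
wrist_force: [1.5, -0.1, -0.5]
gripper_width: 0.995
```

```bash
python3 -c "
from h import *
st()
for n in('side','top'): snap(n,n+'9.png')
im,P=cloud('top'); cv2.imwrite('pics/top9c.png',cv2.resize(im[190:290,260:360],None,fx=6,fy=6)[:,:,::-1])
z=P[...,2];m=np.zeros(z.shape,bool);m[220:310,260:370]=1;m&=(z>.095)&(z<.115);print(m.sum());q=P[m];print(cv2.minAreaRect(q[:,:2].astype(np.float32)*1000))
m=np.zeros(z.shape,bool);m[220:310,260:370]=1;m&=(z>.054)&(z<.066);q=P[m];print(cv2.minAreaRect(q[:,:2].astype(np.float32)*1000))
"; python3 shift.py
```

```text
14.625 [ 0.4166 -0.2791  0.2298] head 96.39 F [ 1.51 -0.06 -0.52] M [-0.076 -0.158 -0.011] w 0.995 q [-0.2   0.07 -0.37 -0.   -1.13 -1.26]
232
((512.9705810546875, 9.303592681884766), (51.49928665161133, 14.094043731689453), 8.673084259033203)
((512.9920043945312, 9.293205261230469), (63.87841796875, 59.9987907409668), 8.566121101379395)
(330, 105, 475, 210) px shift [-0.0017  0.0004] cc 1.0
(325, 130, 430, 205) px shift [0.0013 0.    ] cc 1.0
(305, 110, 400, 190) px shift [ 0.001  -0.0002] cc 0.9999
(190, 60, 290, 180) px shift [ 0.001  -0.0037] cc 1.0
```

View pics/top9.png

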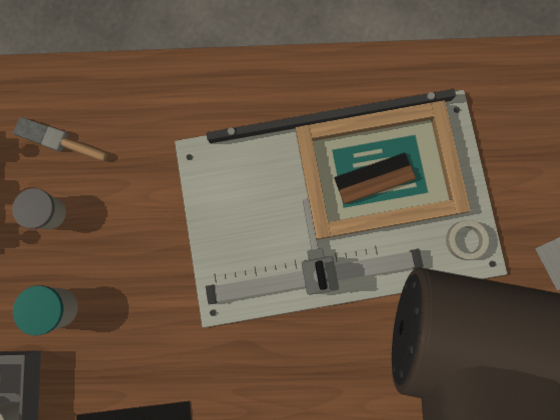

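View pics/top9c.png

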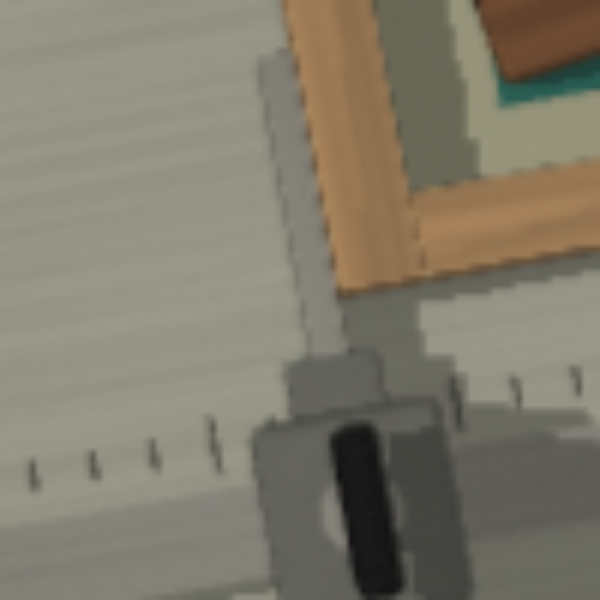

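The knob bar lies square with the carriage (8.7° against 8.6°), so it is tight. The finger is flush along the frame from (262,60) to (335,290) in the crop, and the screen hasn't moved.

```bash
python3 -c "
from h import *
st(); print(workorder.job_done())"
```

```text
14.775 [ 0.4159 -0.2799  0.2294] head 96.06 F [-0.18  0.44  0.13] M [ 0.135 -0.003 -0.003] w 0.998 q [-0.2   0.07 -0.37 -0.   -1.13 -1.26]
the job is handed in; nothing more can be done
None
```

The stop is clamped with its finger against the screen's frame, the screen has not moved, and the job is handed in at 14.8 s of the 51 s allowed. I loosened the knob by about 60°, slid the carriage about 142 mm until it met the frame, turned the knob back to its tight end stop, let go and backed off.

- **Contact:** on the last steps the carriage stopped advancing and the push rose to about 5 N, including rail drag. While I tightened the knob the push fell back to nothing, but the camera still shows the finger flush along the frame with no visible gap.
- **Screen:** its image moved less than 0.01 pixel (about 0.02 mm) from the first picture. One comparison just after release disagreed slightly because the arm's shadow fell across it. It agreed again once the arm was clear.
- **Clamp:** the turning torque rose to 1.2 N m at the end stop. Afterwards the knob bar measured 8.7° against 8.6° for the carriage, so it sits at its tight position. I did not push on the stop to test how well it holds.
- **Gap reading:** the camera's gap measurement became unreliable over the last 2 mm, so I used force for the final approach.

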